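Screw the potter's wheel head down through its deep hub

TASK

Take the wing screw out of the wooden stand, lower it into the deep hole in the middle of the potter's wheel, find the start of the thread at the bottom by feel and screw it in clockwise until its flange sits flush on the wheel. Use only light pressure the whole way: never drop it in, lean on it or force it across the thread; leave it upright and released, and leave the other things where they are.

Things in the scene. Friction and masses are not known exactly. Their poses are not given: they have to be found in the camera images.
- screw_wing (a point): Steel wing screw, 109 mm long, 0.22 kg, upright in a hole of the stand. This point is the centre of its flat upright wing, by which it is gripped: 38 mm long (along x), 10 mm thick (y), 28 mm high; z up the screw. 28 mm below this point is the underside of its flange (34 mm diameter, 5 mm thick). Right-handed thread: clockwise from above goes in.
- screw_foot (a point): End of the screw's blunt conical nose, 95 mm below screw_wing. Shank 22 mm in diameter from the flange to 20 mm above this point, then a core of 11.6 mm. On the core three short thread ridges, evenly spaced, 30 degrees wide, 4 mm high, out to 21.4 mm diameter; their lowest edges are 5 mm above this point.
- mouth (a point): Centre of the mouth of the deep hole (well) in the middle of the potter's wheel, level with the wheel's upper face, 95 mm above the table; z up. The wheel, a grey metal disc 220 mm across on a column and round foot, is fixed and does not turn. Well 24.5 mm in diameter with a 2.5 mm chamfer. The screw is home with its flange flush on the wheel: screw_wing 28 mm above this point.
- thread_top (a point): Point on the well's axis 50 mm below mouth: flat top of the three-start thread (bore 14.4 mm, stiff metal: 20 N per mm of push; spoilt by a push or twist of 60 N on it). Three lands of 75 degrees, between them three entries of 45 degrees; their direction is unknown (this frame does not show it). With its ridges on the lands the screw stands about 12 mm above home.
- thread_floor (a point): Point on the axis 6 mm below thread_top. Turned either way under light push till its ridges meet the entries, the screw drops 7 to 8 mm on to the thread's floor, 4 to 5 mm above home. From there it turns clockwise under the lands, sinking 24 mm per turn with 1.4 mm axial play; anticlockwise it meets a stop. From that stop 65 degrees bring it home, 86 tighten it. Half sunk it jams.
- stand: Wooden stand, fixed block 70 x 190 x 75 mm; origin at the centre of its underside, long side along its y. Two upright through holes, 24.5 mm in diameter, 55 mm to either side of its centre along y: the wing screw hangs by its flange in one, the locating pin in the other (either way round).
- pin_knob (a point): Bystander: plain locating pin without thread in the other hole of the stand, told from the screw by its black ball knob (26 mm); this point is the ball's centre, 24 mm above the top of the stand.
- bowl_near_mid (a point): Bystander: dark clay bowl, 96 mm across, 45 mm high, at the robot's right, on the near side; this point is half-way up on its axis.
- bowl_far_mid (a point): Bystander: paler clay bowl, 112 mm across, 50 mm high, beyond the work; this point is half-way up on its axis.
- jug_mid (a point): Bystander: translucent measuring jug, 94 mm across at its rim, 100 mm high, with a handle at its side; this point is half-way up on its axis.
There are look-alikes about, which are no part of the job. What is shaped like the part that bears screw_wing but turquoise is not meant.

How it is judged:
By the outcome, as a careful person would: the job done as asked, in the order asked, and still so for the second after the job is handed in, with the robot touching nothing.
It also fails if it takes over 72 s, if anything falls off the work surface, if the arm or the gripper's body presses on something with over 40 N, if the wrist force passes 120 N, or if a joint passes its speed limit or range.

ROBOT

A 7-joint arm with a two-finger parallel gripper is mounted at the origin on the work surface. World frame = base frame: x ahead of the robot, y to its left, z up, the work surface at z = 0. Lengths are in m, angles in rad, forces in N, time in s.
With the tool pointing down it reaches from about 0.425 to 0.875 m from the base axis. Payload 4.7 kg.
Tool frame: the origin (TCP) lies at the very end of the fingers, on their centre line; the grasp point (between the pads) lies 19 mm behind it; z points along the fingers, y is the direction in which the jaws open and shut (so a half turn about z gives the same grasp; the last joint's range is limited). The gripper opens to 87 mm and grips with 3 to 60 N. Pads are 19 mm wide; open, the fingers measure 117 mm over their backs; the gripper's body (75 mm by 190 mm) begins 51 mm behind the grasp point.
Start: joints at [-1.157, 0.321, -0.07, 1.45, 0.023, 1.371, -0.057], TCP at [0.253, 0.599, 0.223] pointing down, gripper open.
Joint ranges: [-2.86, 2.86], [-0.3, 2.09], [-1.38, 1.24], [0.06, 2.45], [-1.56, 4.7], [0.09, 2.05], [-2.69, 2.69]. Speed limits (rad/s): [2.57, 2.57, 3.14, 3.14, 3.14, 3.14, 3.14].

INTERFACE

Orientations are given as a rotation vector (axis times angle).
In Python, from bench import * gives the robot as it stands.
- The arm moves only by the shell command python3 -m jog 'ROWS' [OPENING] [FORCE]. ROWS is JSON, a list of rows, each a list of 4 numbers: the shift along the world's x, y, z in mm, then the turn about the world's z in rad. In form: [[x, y, z, twist], ...]. A call has exactly 8 rows; each row is the pose to reach, as a shift and turn from the pose commanded when the call began; what a row does not reach only later rows make up. A row lasts 1/8 s, in which the tool goes at most 62.5 mm and 10.7 degrees, less where a joint would pass 70% of its speed; a pose out of reach is approached as far as the arm can. A call with a gripper value outside its range is refused whole. OPENING is the opening, from -1 (shut) to 1 (fully open), set as the call begins (- or left out, the last holds). The fingers move at their own pace and stop on an object; FORCE is the grip in N (left out, the last holds). Time passes only in rows, so rows that repeat a pose let the fingers close, or fill a call up. It gives the time, the measured TCP pose, the force and the opening at its end, in the units of the state.
- get_state(): the state, without advancing time (a new reading comes with each control period).
- get_image(name): name is "side" or "top" or "wrist"; returns a dict with "image" (384x512x3 uint8, red, green, blue), "fx", "fy", "cx", "cy" (pixels), "position" and "rotation" of the camera in the world; the wrist camera has in their place "tool_from_camera" (4x4, takes a point from camera to tool coordinates, whose origin is the TCP and whose axes are the flange's). Camera axes: x right, y down, z forward; pixel columns grow to the right and rows downward; lengths in m; the calibration is good to about 2 mm. A picture is of the moment at which its call begins: read the wrist's pose just before it. There is no depth.
- close_job(): hands the job in, once; it reports no verdict.
The state is a dict: "time": time; "joint_positions": joint angles; "qd": joint speeds; "joint_torque": joint torques, N m; "position": TCP position; "tool_rot": TCP orientation; "ft_force": force on the tool from outside, world axes, zero at the start; "torque": the same for the moment, N m; "grip_width": opening from 0.0 (shut) to 1.0 (fully open).
Only numpy, scipy, OpenCV 4.12 (cv2) and the standard library are available. Lean on these libraries where they do the work, as an engineer would, in place of code of your own. Each camera call takes 0.05 s, during which the arm holds its last target. There are 200 camera calls.

## Working session

There is one attempt and no reset: what is moved stays moved. The work goes in short steps, Python scripts to look and compute and a shell command to move; the robot and the scene stay as the last step left them, time stands still between calls to the robot, and variables do not carry over. Pictures are saved under pics/ and viewed, about 8 in all and at most 12, crops included, and the job is handed in when it is done.

```bash
ls; mkdir -p pics
cat > h.py <<'E'
from bench import *
import numpy as np, cv2
from scipy.spatial.transform import Rotation as R
def snap(n,f):
    s=get_state(); d=get_image(n); cv2.imwrite(f'pics/{f}.png',cv2.cvtColor(np.asarray(d['image']),cv2.COLOR_RGB2BGR))
    if n=='wrist':
        T=np.eye(4);T[:3,:3]=R.from_rotvec(s['tool_rot']).as_matrix();T[:3,3]=s['position'];T=T@np.array(d['tool_from_camera'])
    else:
        T=np.eye(4);T[:3,:3]=np.array(d['rotation']);T[:3,3]=d['position']
    K=np.array([[d['fx'],0,d['cx']],[0,d['fy'],d['cy']],[0,0,1]])
    np.savez(f'pics/{f}.npz',T=T,K=K)
def ray(f,u,v):
    z=np.load(f'pics/{f}.npz'); r=z['T'][:3,:3]@np.linalg.inv(z['K'])@[u,v,1]; return z['T'][:3,3],r/np.linalg.norm(r)
def onz(f,u,v,h):
    o,r=ray(f,u,v); return o+r*(h-o[2])/r[2]
def tri(*obs):
    A=np.zeros((3,3));b=np.zeros(3);L=[]
    for f,u,v in obs:
        o,r=ray(f,u,v);P=np.eye(3)-np.outer(r,r);A+=P;b+=P@o;L.append((o,P))
    x=np.linalg.solve(A,b); return x,[np.linalg.norm(P@(x-o))*1000 for o,P in L]
def proj(f,p):
    z=np.load(f'pics/{f}.npz'); c=z['K']@(np.linalg.inv(z['T'])@[*p,1])[:3]; return c[:2]/c[2]
E
python3 - <<'E'
from h import *
snap('top','top');snap('side','side')
a=cv2.imread('pics/top.png');b=cv2.imread('pics/side.png')
for n in('top','side'):
    z=np.load(f'pics/{n}.npz');print(z['T'].round(3).tolist(),z['K'].round(1).tolist())
print(get_state())
E
```

```text
pics
[[-2.151, 2.19, -0.079, 0.493], [-2.151, 2.19, -0.079, -0.053], [-2.151, 2.19, -0.079, 1.23], [0.0, 0.0, 0.0, 1.0]] [[439.5, 0.0, 257.7], [0.0, 439.5, 194.1], [0.0, 0.0, 1.0]]
[[-0.044, 2.827, -1.326, 0.543], [-0.044, 2.827, -1.326, 0.699], [-0.044, 2.827, -1.326, 0.7], [0.0, 0.0, 0.0, 1.0]] [[376.3, 0.0, 257.2], [0.0, 376.3, 190.7], [0.0, 0.0, 1.0]]
{'time': 0.1, 'joint_positions': array([-1.15690476,  0.32177782, -0.07010469,  1.45155863,  0.02263332,
        1.37078682, -0.05690828]), 'qd': array([-0.00077009, -0.00094149, -0.00137695, -0.00379432,  0.00035077,
        0.00126702,  0.00057081]), 'joint_torque': array([ 1.90141253e-05, -4.92571664e+01, -4.05505691e-01, -3.13400888e+01,
       -6.40696893e-02,  3.95787566e-02,  7.57297380e-05]), 'position': array([0.25284875, 0.59826815, 0.22154942]), 'tool_rot': array([-6.23701790e-01, -3.07882360e+00,  2.71459708e-03]), 'ft_force': array([ 0.13634125, -0.35560981,  0.24566952]), 'torque': array([-0.0241828 ,  0.04255313,  0.01424221]), 'grip_width': 1.002458262365495}
```

View pics/top.png

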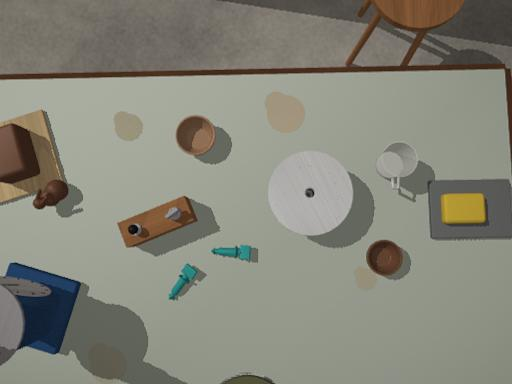

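View pics/side.png

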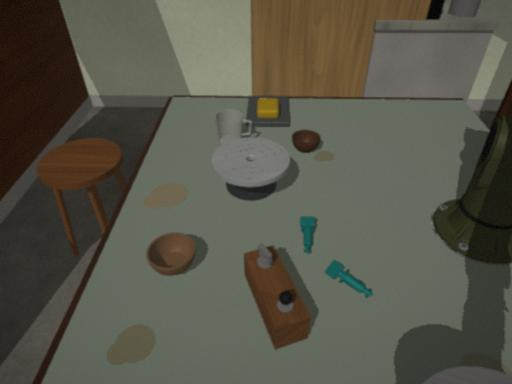

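Top view: screw wing at (173,213), black pin knob (134,230), well mouth (310,193). Side view: wing (264,253), knob (286,297), mouth (250,157). The camera rotation is a rotation vector, so I'll fix that and triangulate.

```bash
sed -i "s/T\[:3,:3\]=np.array(d\['rotation'\])/T[:3,:3]=R.from_rotvec(d['rotation']).as_matrix()/" h.py
python3 - <<'E'
from h import *
snap('top','top');snap('side','side')
for n,a,b in [('wing',(174,213),(264,253)),('knob',(134,230),(286,297)),('mouth',(310,193),(250,157)),('bowlfar',(196,136),(172,254)),('bowlnear',(384,258),(306,141))]:
    print(n,*tri(('top',*a),('side',*b)))
a=cv2.imread('pics/top.png')[180:260,100:220];b=cv2.imread('pics/side.png')[225:325,225:345]
c=cv2.imread('pics/top.png')[150:240,265:355]
r=lambda x:cv2.resize(x,(400,300),interpolation=cv2.INTER_CUBIC)
cv2.imwrite('pics/c1.png',np.vstack([np.hstack([cv2.resize(a,(480,320),interpolation=2)[:300,:400],r(b)]),np.hstack([r(c),r(cv2.imread('pics/side.png')[130:190,205:295])])]))
E
```

```text
wing [0.54804955 0.17948724 0.09889655] [np.float64(2.1161119222096225), np.float64(2.1161119222100346)]
knob [0.5054682  0.28350797 0.09649263] [np.float64(1.474890479147194), np.float64(1.474890479147444)]
mouth [ 0.59392833 -0.17252252  0.0969115 ] [np.float64(2.4877668420756263), np.float64(2.4877668420755956)]
bowlfar [0.76216312 0.13183063 0.03333935] [np.float64(0.8205560661960931), np.float64(0.8205560661961244)]
bowlnear [ 0.41908319 -0.37542312  0.0246087 ] [np.float64(1.6737185397106134), np.float64(1.6737185397106618)]
```

View pics/c1.png

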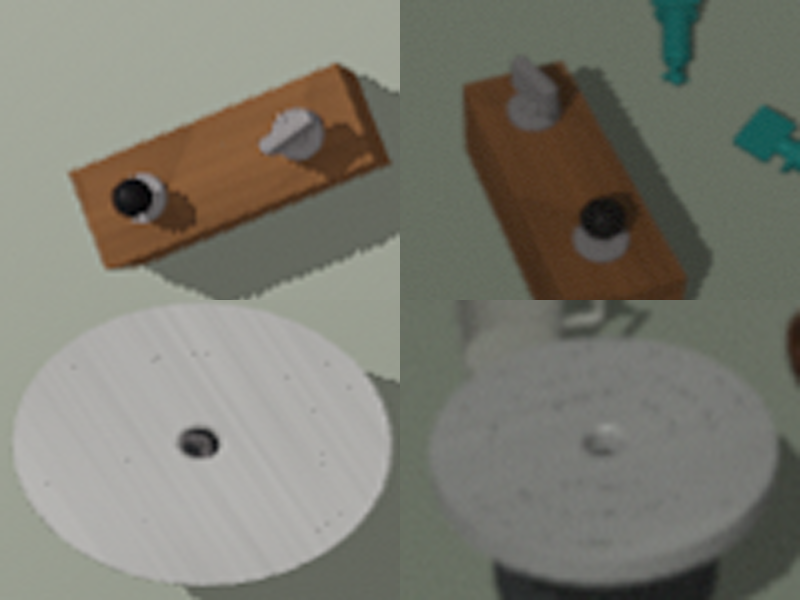

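Wing ≈ (0.547,0.178,0.10), wing long direction ≈126° in world (the picture is coarse). Going above the screw for wrist views.

```bash
python3 -m jog '[[20,-30,5,-0.03],[55,-80,10,-0.1],[95,-135,15,-0.2],[137,-193,20,-0.3],[178,-250,20,-0.4],[219,-308,20,-0.48],[255,-360,20,-0.54],[270,-380,20,-0.54]]' 1
python3 - <<'E'
from h import *
print(np.array(get_image('wrist')['tool_from_camera']).round(3).tolist()); snap('wrist','w1'); s=get_state();print(s['position'],s['tool_rot'],s['joint_positions'],s['qd'])
for p in [(0.547,0.178,.103),(0.547,0.178,.075),(.5055,.2835,.099)]: print(proj('w1',p))
E
```

```text
time: 1.2
position: [0.524, 0.2165, 0.2427]
tool_rot: [1.424, 2.8, 0.001]
ft_force: [0.9, 1.2, 0.2]
grip_width: 1.003
[[-0.0, -0.955, -0.298, 0.082], [1.0, -0.0, -0.0, -0.0], [0.0, -0.298, 0.955, -0.162], [0.0, 0.0, 0.0, 1.0]]
[0.52706393 0.2102943  0.24272267] [ 1.43784455  2.7887954  -0.00352533] [-0.68962051  0.13363661  0.28796174  1.64311668 -0.0340582   1.3696082
  0.22142234] [-0.05016141 -0.00506606 -0.09347037  0.00923113 -0.05918504  0.00952715
 -0.06190119]
[249.64776746 205.60257649]
[249.76854893 197.62259277]
[275.05143014 108.47737871]
```

View pics/w1.png

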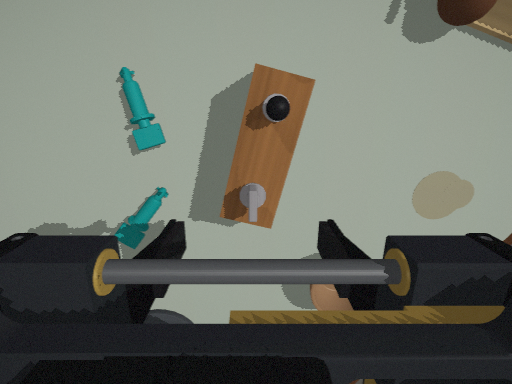

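Wrist view: flange/wing at about (253,196)–(253,220), wing running vertical in the picture, i.e. square to the jaws; knob (277,107). Moving right above and lower, then a second view.

```bash
python3 -m jog '[[6,-10,-10,0],[14,-24,-30,0],[22,-38,-50,0],[22,-38,-50,0],[22,-38,-50,0],[22,-38,-50,0],[22,-38,-50,0],[22,-38,-50,0]]'
python3 - <<'E'
from h import *
snap('wrist','w2'); s=get_state();print(s['position'],s['tool_rot'],s['qd'].round(3))
for p in [(0.547,0.178,.103),(0.547,0.178,.075),(.5055,.2835,.099)]: print(proj('w2',p))
a=cv2.imread('pics/w2.png')[130:290,170:340]
cv2.imwrite('pics/w2c.png',cv2.resize(a,None,fx=3.5,fy=3.5,interpolation=2))
E
```

```text
time: 2.3
position: [0.5451, 0.1811, 0.193]
tool_rot: [1.422, 2.801, 0.001]
ft_force: [-0.5, -0.5, 0.0]
grip_width: 1.0
[0.54506938 0.18098774 0.19286186] [1.42187543e+00 2.80106462e+00 7.05225866e-04] [ 0.002  0.002  0.     0.002  0.    -0.     0.   ]
[251.25035534 195.59258594]
[251.23324047 187.15169983]
[284.39911279  74.49230872]
```

View pics/w2c.png

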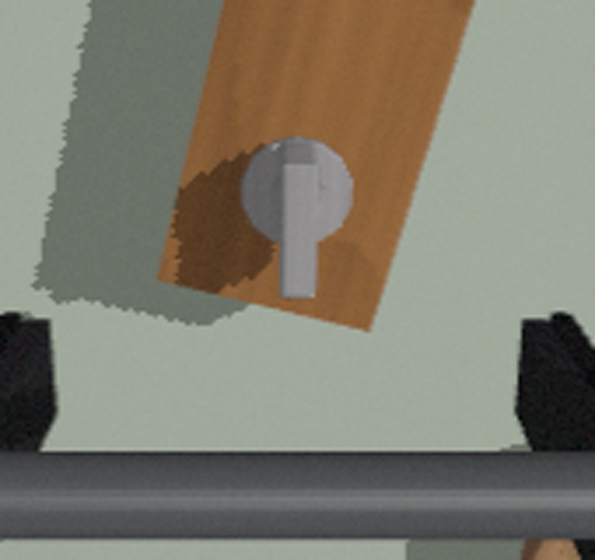

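Wing top face centre at full-image (255.5,195.7), flange centre at (254.9,185); the wing is square to the jaws within about 1°.

Run:
```python
from h import *
print(onz('w2',255.5,195.7,.117),onz('w2',254.9,185.1,.080),onz('top',176,212.5,.080))
print(tri(('w2',255.5,195.7),('side',262.5,246),('top',172.3,212)))
# flange centre: side crop scale 4/1.2.. x=225+533/400*120, y=225+112/300*100
b=(225+533/400*120/1,)
print(tri(('w2',254.9,185.1),('side',225+(533-400)/400*120,225+112/3),('top',100+298/4,180+133/4)))
for h in(.117,.103):print(proj('side',(*onz('w2',255.5,195.7,.117)[:2],h)))
# tool x along wing
s=get_state();M=R.from_rotvec(s['tool_rot']).as_matrix();print(M.round(3).tolist(),s['position'])
```

```text
[0.54738981 0.18407252 0.117     ] [0.54786939 0.18332843 0.08      ] [0.54804253 0.17815397 0.08      ]
(array([0.54941774, 0.18115838, 0.11882626]), [np.float64(3.949842954080437), np.float64(4.612763020065565), np.float64(2.250119087639318)])
(array([0.54776939, 0.1829279 , 0.07429807]), [np.float64(1.4348152711385198), np.float64(0.6916579055735381), np.float64(1.4009915429163728)])
[265.36492999 248.92655152]
[265.30936204 253.46739675]
[[-0.59, 0.807, 0.0], [0.807, 0.59, 0.0], [-0.0, 0.001, -1.0]] [0.54506938 0.18098774 0.19286186]
```

```bash
python3 -m jog '[[2.5,2.5,-15,0],[2.5,2.5,-40,0],[2.5,2.5,-65,0],[2.5,2.5,-85,0],[2.5,2.5,-100,0],[2.5,2.5,-107,0],[2.5,2.5,-107,0],[2.5,2.5,-107,0]]'
python3 -m jog '[[0,0,0,0],[0,0,0,0],[0,0,0,0],[0,0,0,0],[0,0,0,0],[0,0,0,0],[0,0,0,0],[0,0,0,0]]' -1 30
```

```text
time: 3.35
position: [0.5481, 0.1834, 0.0863]
tool_rot: [1.422, 2.8, 0.002]
ft_force: [-0.1, 0.9, -0.7]
grip_width: 1.001
time: 4.35
position: [0.5476, 0.1833, 0.0856]
tool_rot: [1.422, 2.801, 0.0]
ft_force: [0.1, -0.9, -1.4]
grip_width: 0.175
```

```bash
python3 -m jog '[[0,0,0,0],[0,0,0,0],[0,0,0,0],[0,0,1,0],[0,0,3,0],[0,0,5,0],[0,0,7,0],[0,0,8,0]]'
```

```text
time: 5.35
position: [0.5476, 0.1833, 0.0938]
tool_rot: [1.422, 2.801, 0.0]
ft_force: [0.2, 0.4, -1.4]
grip_width: 0.158
```

```bash
python3 -m jog '[[0,0,15,0],[0,0,35,0],[0,0,55,0],[0,0,75,0],[0,0,95,0],[0,0,112,0],[0,0,122,0],[0,0,126,0]]'
python3 - <<'E'
from h import *
snap('side','s2');snap('wrist','w3');s=get_state();print(s['position'],s['joint_positions'].round(2),s['grip_width'],s['ft_force'],proj('s2',s['position']))
u,v=map(int,proj('s2',s['position']))
a=cv2.imread('pics/s2.png')[v-60:v+90,u-70:u+70];b=cv2.imread('pics/w3.png')[180:330,180:340]
cv2.imwrite('pics/c3.png',np.hstack([cv2.resize(a,(373,400),interpolation=2),cv2.resize(b,(427,400),interpolation=2)]))
E
```

```text
time: 6.35
position: [0.5477, 0.1833, 0.2202]
tool_rot: [1.422, 2.801, 0.001]
ft_force: [0.1, 0.2, -2.0]
grip_width: 0.154
[0.54749301 0.18323741 0.21960484] [-0.65  0.17  0.31  1.65 -0.05  1.33  0.31] 0.15515022122928612 [-0.01985337  0.51118236 -2.47630721] [265.76733688 211.81044633]
```

View pics/c3.png

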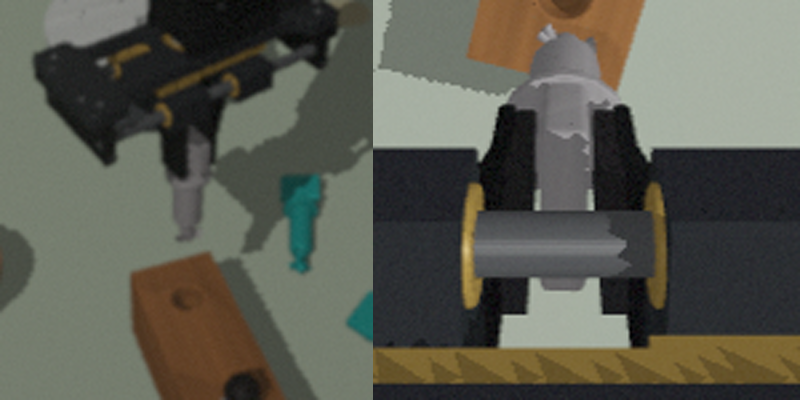

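Side view: screw held upright and clear of the empty hole; pin still in the other. Carry it toward the wheel, offset so that the wrist camera sees the mouth past the screw, turning ccw for clockwise travel later.

```bash
python3 -m jog '[[5,-22,0,0.05],[16,-65,0,0.15],[30,-120,0,0.3],[44,-178,0,0.45],[57,-235,0,0.6],[70,-288,0,0.7],[80,-330,0,0.7],[86,-352,0,0.7]]'
python3 -m jog '[[4,-14,0,0],[4,-15,0,0],[4,-15,0,0],[4,-15,0,0],[4,-15,0,0],[4,-15,0,0],[4,-15,0,0],[4,-15,0,0]]'
python3 - <<'E'
from h import *
snap('wrist','w4');snap('top','t4');snap('side','s4');s=get_state();print(s['position'],s['joint_positions'].round(2),s['qd'].round(3),s['grip_width'])
m=(.594,-.1725,.095)
for f in('w4','t4','s4'):print(proj(f,m),proj(f,s['position']-[0,0,.0776]),np.load(f'pics/{f}.npz')['K'][0])
w=cv2.imread('pics/w4.png')
cv2.imwrite('pics/c4.png',cv2.resize(w[90:290,150:350],(600,600),interpolation=2))
E
```

```text
time: 7.45
position: [0.6327, -0.1725, 0.2184]
tool_rot: [-0.382, -3.116, 0.003]
ft_force: [-0.6, -0.2, -1.9]
grip_width: 0.156
time: 8.45
position: [0.6375, -0.1837, 0.2196]
tool_rot: [0.376, 3.119, 0.0]
ft_force: [0.1, -0.1, -1.9]
grip_width: 0.157
[ 0.63752791 -0.18381054  0.21956919] [-0.12  0.37  0.48  1.44 -0.17  1.38  1.69] [ 0.     0.001  0.     0.001 -0.001  0.     0.   ] 0.15845303993703974
[252.08986617 140.94364839] [251.4909833  196.46070232] [273.10646191   0.         251.23596847]
[309.89594138 192.07741764] [315.91189424 172.87750407] [439.53246441   0.         257.73028702]
[250.86844054 157.64207567] [235.01115929 141.01436887] [376.3142856    0.         257.24208912]
```

View pics/c4.png

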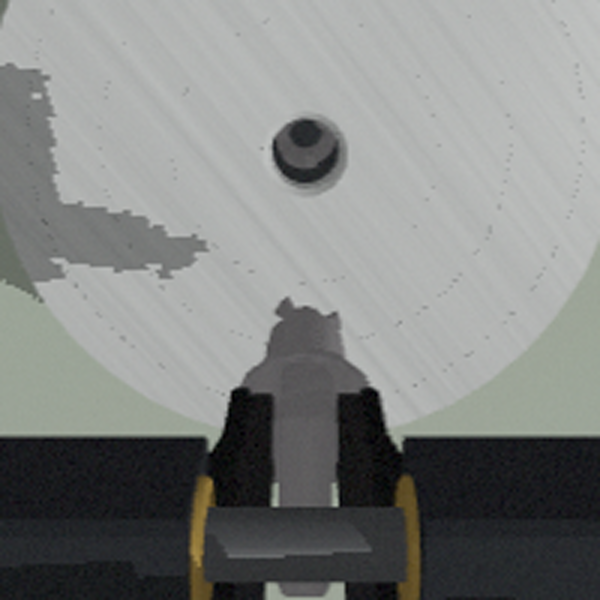

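Mouth's chamfer circle centre at full-image (253.2,141.3), against (252.1,140.9) predicted. Now check where the screw axis sits in the grip.

Run:
```python
from h import *
print(onz('w4',253.2,141.3,.095), tri(('w4',253.2,141.3),('top',310,193),('side',250.6,157)))
s=get_state();M=R.from_rotvec(s['tool_rot']).as_matrix();P=s['position']
cr=lambda q:(np.array(q)-[150,90])*3
f=lambda x,y,z:cr(proj('w4',P+M@[x,y,z])).round(1)
print('flange top front',f(.017,0,.0056),'bottom front',f(.017,0,.0106),'L',f(0,.017,.0106),'R',f(0,-.017,.0106))
print('shank end front',f(.011,0,.0576),'L/R',f(0,.011,.0576),f(0,-.011,.0576),'tip',f(0,0,.0776),'ridge R',f(.0107,0,.0726),f(.0107,0,.0686))
print('wing top ends',f(.019,0,-.0314),f(-.019,0,-.0314))
# ellipse fit of wheel rim in top & side: mask by brightness
for n,c in(('t4',None),('s4',None),('top',None),('side',None)):
    g=cv2.cvtColor(cv2.imread(f'pics/{n}.png'),cv2.COLOR_BGR2HSV)
    m=((g[...,1]<22)&(g[...,2]>95)).astype(np.uint8)
    k,l,st,ce=cv2.connectedComponentsWithStats(m)
    p=proj(n,(.594,-.1725,.095));i=min(range(1,k),key=lambda i:np.hypot(*(ce[i]-p))+(st[i,4]<1500)*1e6)
    cnt=max(cv2.findContours((l==i).astype(np.uint8),0,1)[0],key=len);h=cv2.convexHull(cnt)
    e=cv2.fitEllipse(h);print(n,st[i],e)
```

```text
[ 0.59463341 -0.17146341  0.095     ] (array([ 0.59344755, -0.17189127,  0.09760494]), [np.float64(0.9745296810631439), np.float64(2.141492021785114), np.float64(1.233533711805261)])
flange top front [304.7 353.1] bottom front [304.7 345. ] L [378.3 414. ] R [231.1 414. ]
shank end front [304.5 305.6] L/R [343.  342.2] [266.  342.2] tip [304.5 319.4] ridge R [304.5 291. ] [304.5 295. ]
wing top ends [304.9 419.7] [304.9 602.6]
t4 [    0    70   512   314 78493] ((170.0079345703125, 217.38177490234375), (335.5940246582031, 757.1778564453125), 80.64749908447266)
s4 [ 211  109   79   78 3363] ((242.93202209472656, 149.05783081054688), (70.2006607055664, 93.6326904296875), 117.85426330566406)
top [    0    71   447   255 58626] ((203.06634521484375, 145.7322998046875), (336.03826904296875, 489.2927551269531), 67.39229583740234)
side [ 211  110   79   77 3673] ((244.08663940429688, 149.29742431640625), (71.2698745727539, 90.8194580078125), 116.50447082519531)
```

Screw axis sits within about 1 mm of the TCP axis; target TCP xy ≈ (0.5946,-0.1715). Shift −43,+12.3, then down.

```bash
python3 -m jog '[[-10,3,0,0],[-25,7,0,0],[-38,11,0,0],[-43,12.3,-5,0],[-43,12.3,-20,0],[-43,12.3,-30,0],[-43,12.3,-36,0],[-43,12.3,-36,0]]'
python3 - <<'E'
from h import *
snap('side','s5');snap('top','t5');s=get_state();print(s['position'],s['ft_force'],s['torque'])
for f in('t5','s5'):print(proj(f,(.5946,-.1715,.095)),proj(f,s['position']-[0,0,.0776]))
a=cv2.imread('pics/s5.png')[100:190,200:300];b=cv2.imread('pics/t5.png')[140:240,260:360]
cv2.imwrite('pics/c5.png',np.hstack([cv2.resize(a,(400,360),interpolation=2),cv2.resize(b,(360,360),interpolation=2)]))
E
```

```text
time: 9.6
position: [0.5943, -0.1715, 0.1826]
tool_rot: [-0.376, -3.118, 0.0]
ft_force: [-0.3, -0.0, -0.9]
grip_width: 0.154
[ 0.59481151 -0.17162238  0.18367901] [ 0.09200059 -0.22552109 -1.42385271] [-0.03412123  0.04217579  0.02781779]
[309.5028211 191.8538004] [309.99100531 191.3756599 ]
[250.63848029 157.84250016] [250.49803422 154.54179372]
```

View pics/c5.png

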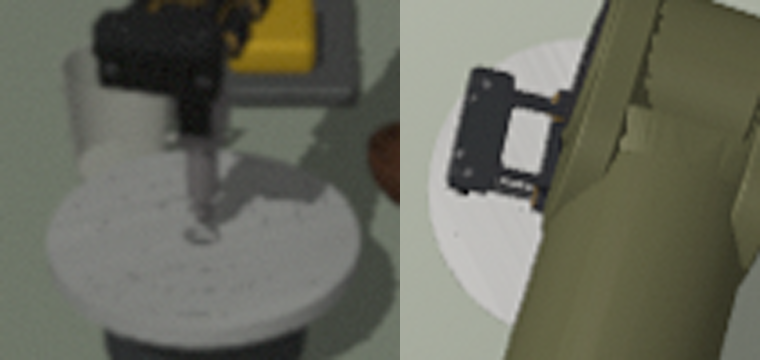

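Nose hangs right over the hole. Lowering gently.

```bash
python3 -m jog '[[0,0,-4,0],[0,0,-8,0],[0,0,-12,0],[0,0,-16,0],[0,0,-19,0],[0,0,-22,0],[0,0,-24,0],[0,0,-25,0]]'
python3 -m jog '[[0,0,-2,0],[0,0,-4,0],[0,0,-6,0],[0,0,-8,0],[0,0,-10,0],[0,0,-12,0],[0,0,-14,0],[0,0,-15,0]]'
python3 - <<'E'
from h import *
s=get_state();print(s['position'],s['ft_force'],s['torque'])
E
```

```text
time: 10.7
position: [0.5945, -0.1715, 0.1585]
tool_rot: [0.376, 3.119, 0.0]
ft_force: [-0.1, -0.2, -2.0]
grip_width: 0.16
time: 11.7
position: [0.5944, -0.1716, 0.1434]
tool_rot: [-0.376, -3.119, 0.0]
ft_force: [-0.2, -2.2, -0.7]
grip_width: 0.157
[ 0.59443436 -0.17159435  0.14342931] [-0.20981802 -2.23918715 -0.67647995] [-0.12495823  0.05706171  0.02031356]
```

Shank is in the well with a light −y contact; ease −0.6 mm in y and continue.

```bash
python3 -m jog '[[0,-0.6,0,0],[0,-0.6,-2,0],[0,-0.6,-5,0],[0,-0.6,-8,0],[0,-0.6,-11,0],[0,-0.6,-14,0],[0,-0.6,-16,0],[0,-0.6,-17,0]]'
```

```text
time: 12.7
position: [0.5945, -0.172, 0.1264]
tool_rot: [-0.376, -3.119, -0.0]
ft_force: [-0.8, 0.1, -1.7]
grip_width: 0.159
```

```bash
python3 -m jog '[[0,0,-1,0],[0,0,-2,0],[0,0,-3,0],[0,0,-4,0],[0,0,-5,0],[0,0,-5.5,0],[0,0,-6,0],[0,0,-6,0]]'
python3 -m jog '[[0,0,-0.3,0],[0,0,-0.6,0],[0,0,-0.9,0],[0,0,-1.2,0],[0,0,-1.5,0],[0,0,-1.8,0],[0,0,-2,0],[0,0,-2,0]]'
```

```text
time: 13.7
position: [0.5945, -0.1721, 0.1206]
tool_rot: [0.376, 3.119, 0.0]
ft_force: [0.5, -0.4, -1.1]
grip_width: 0.159
time: 14.7
position: [0.5945, -0.1721, 0.1186]
tool_rot: [0.376, 3.119, 0.0]
ft_force: [0.0, -0.0, -1.8]
grip_width: 0.158
```

```bash
python3 -m jog '[[0,0,-0.2,0],[0,0,-0.4,0],[0,0,-0.6,0],[0,0,-0.8,0],[0,0,-1.0,0],[0,0,-1.2,0],[0,0,-1.4,0],[0,0,-1.4,0]]'
```

```text
time: 15.7
position: [0.5948, -0.1721, 0.1175]
tool_rot: [0.376, 3.118, 0.0]
ft_force: [0.2, -0.0, -0.3]
grip_width: 0.158
```

```bash
python3 -m jog '[[0,0,-0.1,0],[0,0,-0.2,0],[0,0,-0.3,0],[0,0,-0.3,0],[0,0,-0.3,0],[0,0,-0.3,0],[0,0,-0.3,0],[0,0,-0.3,0]]'
```

```text
time: 16.7
position: [0.5947, -0.1722, 0.1172]
tool_rot: [0.376, 3.118, 0.0]
ft_force: [-0.4, 0.1, 5.1]
grip_width: 0.158
```

Contact with the lands: +7 N change at TCP z 0.1172. Search clockwise in ~9° steps (entry window 15°), watching for the force to vanish.

```bash
python3 -m jog '[[0,0,0,-0.04],[0,0,0,-0.08],[0,0,0,-0.12],[0,0,0,-0.16],[0,0,0,-0.16],[0,0,0,-0.16],[0,0,0,-0.16],[0,0,0,-0.16]]'; python3 -c "
from bench import *;s=get_state();print(s['ft_force'],s['torque'])"
```

```text
time: 17.7
position: [0.5947, -0.1722, 0.1171]
tool_rot: [0.623, 3.079, -0.0]
ft_force: [0.4, -0.6, 4.8]
grip_width: 0.162
[ 0.3832565  -0.56903378  4.81116525] [-0.08157553  0.05941532  0.03843286]
```

```bash
python3 -m jog '[[0,0,0,-0.04],[0,0,0,-0.08],[0,0,0,-0.12],[0,0,0,-0.16],[0,0,0,-0.16],[0,0,0,-0.16],[0,0,0,-0.16],[0,0,0,-0.16]]'
```

```text
time: 18.7
position: [0.5945, -0.1723, 0.117]
tool_rot: [0.866, 3.02, -0.0]
ft_force: [0.2, 0.5, 4.8]
grip_width: 0.165
```

```bash
python3 -c "
from bench import *;s=get_state();print(s['ft_force'],s['torque'])"
```

```text
[0.17481915 0.46706699 4.82541552] [-0.18415958  0.06899247  0.08647763]
```

```bash
python3 -m jog '[[0,0,0,-0.04],[0,0,0,-0.08],[0,0,0,-0.12],[0,0,0,-0.16],[0,0,0,-0.16],[0,0,0,-0.16],[0,0,0,-0.16],[0,0,0,-0.16]]' - 45; python3 -c "
from bench import *;s=get_state();print(s['ft_force'],s['torque'])"
```

```text
time: 19.7
position: [0.5944, -0.1723, 0.1169]
tool_rot: [1.106, 2.94, -0.0]
ft_force: [-0.3, -2.0, 4.8]
grip_width: 0.149
[-0.28443476 -1.95834225  4.77854031] [-0.47609852  0.23566683  0.03158618]
```

```bash
python3 -m jog '[[0,-0.3,0,-0.04],[0,-0.3,0,-0.08],[0,-0.4,0,-0.12],[0,-0.4,0,-0.16],[0,-0.4,0,-0.16],[0,-0.4,0,-0.16],[0,-0.4,0,-0.16],[0,-0.4,0,-0.16]]'; python3 -c "
from bench import *;s=get_state();print(s['ft_force'],s['torque'])"
```

```text
time: 20.7
position: [0.5943, -0.172, 0.1164]
tool_rot: [-1.337, -2.842, -0.0]
ft_force: [-0.0, -0.5, 0.2]
grip_width: 0.152
[-0.0483078  -0.52816254  0.23490784] [ 0.03507622 -0.00636048  0.007578  ]
```

Force fell from 4.8 to 0.2 N and z sank: likely at the entry. Probe downward gently.

```bash
python3 -m jog '[[0,0,-0.1,0],[0,0,-0.2,0],[0,0,-0.3,0],[0,0,-0.4,0],[0,0,-0.5,0],[0,0,-0.5,0],[0,0,-0.5,0],[0,0,-0.5,0]]'; python3 -c "
from bench import *;s=get_state();print(s['ft_force'],s['torque'])"
```

```text
time: 21.7
position: [0.5946, -0.1724, 0.1164]
tool_rot: [1.338, 2.842, 0.0]
ft_force: [0.3, -0.2, -0.8]
grip_width: 0.148
[ 0.26447016 -0.1860144  -0.82438116] [-0.04517268 -0.03003076 -0.02635922]
```

```bash
python3 -m jog '[[0,0,-0.2,0],[0,0,-0.4,0],[0,0,-0.6,0],[0,0,-0.8,0],[0,0,-1,0],[0,0,-1.2,0],[0,0,-1.4,0],[0,0,-1.5,0]]'; python3 -c "
from bench import *;s=get_state();print(s['ft_force'],s['torque'])"
```

```text
time: 22.7
position: [0.5951, -0.173, 0.1159]
tool_rot: [1.337, 2.841, 0.0]
ft_force: [-0.3, -1.0, 6.5]
grip_width: 0.151
[-0.32073033 -0.97048346  6.48113576] [-0.16757974  0.28905259 -0.00442059]
```

Went down ~1 mm then met 6.5 N, with a small sideways shift — probably at the edge of the window. Ease off, and turn a few degrees more.

```bash
python3 -m jog '[[0,0,0.6,0],[0,0,0.6,-0.02],[0,0,0.6,-0.04],[0,0,0.6,-0.06],[0,0,0.6,-0.08],[0,0,0.6,-0.08],[0,0,0.6,-0.08],[0,0,0.6,-0.08]]'; python3 -c "
from bench import *;s=get_state();print(s['ft_force'],s['torque'])"
```

```text
time: 23.7
position: [0.5947, -0.1728, 0.1159]
tool_rot: [1.451, 2.786, -0.0]
ft_force: [-2.0, 0.1, 6.1]
grip_width: 0.147
[-1.98557128  0.05761494  6.1377857 ] [-0.21620967  0.30246073  0.01643625]
```

Probably off-centre in the well. Lift clear of the lands and feel the well's walls in x and y to centre.

```bash
cat > st.py <<'E'
from bench import *
s=get_state();print(s['position'].round(5),s['ft_force'].round(2),s['torque'].round(3))
E
python3 -m jog '[[0,0,1,0],[0,0,2,0],[0.5,0,2,0],[1,0,2,0],[1.5,0,2,0],[1.5,0,2,0],[1.5,0,2,0],[1.5,0,2,0]]';python3 st.py
python3 -m jog '[[-1,0,0,0],[-2,0,0,0],[-3,0,0,0],[-3,0,0,0],[-3,0,0,0],[-3,0,0,0],[-3,0,0,0],[-3,0,0,0]]';python3 st.py
python3 -m jog '[[1,0,0,0],[1.5,0.8,0,0],[1.5,1.5,0,0],[1.5,1.5,0,0],[1.5,1.5,0,0],[1.5,1.5,0,0],[1.5,1.5,0,0],[1.5,1.5,0,0]]';python3 st.py
python3 -m jog '[[0,-1,0,0],[0,-2,0,0],[0,-3,0,0],[0,-3,0,0],[0,-3,0,0],[0,-3,0,0],[0,-3,0,0],[0,-3,0,0]]';python3 st.py
```

```text
time: 24.7
position: [0.5959, -0.1726, 0.1174]
tool_rot: [-1.451, -2.786, 0.0]
ft_force: [0.3, -0.2, -2.4]
grip_width: 0.149
[ 0.59585 -0.17257  0.1174 ] [ 0.32 -0.22 -2.42] [-0.126  0.214 -0.004]
time: 25.7
position: [0.5931, -0.1724, 0.1175]
tool_rot: [1.45, 2.787, 0.0]
ft_force: [0.4, 0.9, -3.1]
grip_width: 0.148
[ 0.5931  -0.17244  0.1175 ] [ 0.4   0.89 -3.1 ] [-0.058 -0.083  0.012]
time: 26.7
position: [0.5944, -0.1711, 0.1175]
tool_rot: [-1.451, -2.787, 0.0]
ft_force: [-1.7, -1.1, -1.4]
grip_width: 0.15
[ 0.59439 -0.17114  0.11746] [-1.67 -1.05 -1.39] [-0.369  0.211  0.042]
time: 27.7
position: [0.5946, -0.1739, 0.1175]
tool_rot: [1.45, 2.787, 0.0]
ft_force: [0.8, 0.5, -1.8]
grip_width: 0.149
[ 0.59457 -0.17393  0.11751] [ 0.79  0.47 -1.79] [-0.05  -0.015 -0.013]
```

Centre is nearer y −0.174 (walls felt at +x, +y; free here). Descend here.

```bash
python3 -m jog '[[0,0,-0.3,0],[0,0,-0.6,0],[0,0,-0.9,0],[0,0,-1.1,0],[0,0,-1.3,0],[0,0,-1.5,0],[0,0,-1.7,0],[0,0,-1.7,0]]';python3 st.py
```

```text
time: 28.7
position: [0.5947, -0.1742, 0.1161]
tool_rot: [1.45, 2.786, 0.0]
ft_force: [0.8, -0.5, 0.7]
grip_width: 0.151
[ 0.59471 -0.17418  0.11611] [ 0.79 -0.5   0.73] [-0.128  0.118  0.001]
```

```bash
python3 -m jog '[[0,0,-0.2,0.02],[0,0,-0.2,0.04],[0,0,-0.2,0.06],[0,0,-0.2,0.08],[0,0,-0.2,0.08],[0,0,-0.2,0.08],[0,0,-0.2,0.08],[0,0,-0.2,0.08]]';python3 st.py
```

```text
time: 29.7
position: [0.5949, -0.174, 0.1159]
tool_rot: [1.337, 2.842, 0.001]
ft_force: [0.8, -0.7, 5.6]
grip_width: 0.151
[ 0.59488 -0.17396  0.11595] [ 0.8  -0.68  5.57] [ 0.013 -0.013 -0.02 ]
```

Well balanced now (no moment), but on a land. Continue clockwise.

```bash
python3 -m jog '[[0,0,0,-0.04],[0,0,0,-0.08],[0,0,0,-0.12],[0,0,0,-0.15],[0,0,0,-0.15],[0,0,0,-0.15],[0,0,0,-0.15],[0,0,0,-0.15]]';python3 st.py
```

```text
time: 30.7
position: [0.5946, -0.174, 0.1156]
tool_rot: [1.547, 2.734, 0.0]
ft_force: [-0.2, -1.2, 5.1]
grip_width: 0.155
[ 0.59455 -0.17398  0.11563] [-0.19 -1.17  5.07] [-0.191  0.035  0.016]
```

```bash
python3 -m jog '[[0,0,0,-0.04],[0,-0.2,0,-0.08],[0,-0.2,0,-0.12],[0,-0.2,0,-0.15],[0,-0.2,0,-0.15],[0,-0.2,0,-0.15],[0,-0.2,0,-0.15],[0,-0.2,0,-0.15]]';python3 st.py
```

```text
time: 31.7
position: [0.5943, -0.1741, 0.1154]
tool_rot: [-1.747, -2.61, 0.0]
ft_force: [0.8, 0.2, -2.5]
grip_width: 0.153
[ 0.59433 -0.17411  0.11537] [ 0.8   0.17 -2.49] [-0.047  0.048 -0.034]
```

Force is gone entirely (−2.5 N = weight only). Try descending.

```bash
python3 -m jog '[[0,0,-0.2,0],[0,0,-0.5,0],[0,0,-0.8,0],[0,0,-1.1,0],[0,0,-1.4,0],[0,0,-1.7,0],[0,0,-2,0],[0,0,-2,0]]';python3 st.py
```

```text
time: 32.7
position: [0.5945, -0.1741, 0.1135]
tool_rot: [1.748, 2.611, 0.0]
ft_force: [-0.5, 0.2, -1.6]
grip_width: 0.148
[ 0.59449 -0.17414  0.11354] [-0.53  0.21 -1.61] [-0.064 -0.004  0.003]
```

In the entry. Continue to the floor.

```bash
python3 -m jog '[[0,0,-0.5,0],[0,0,-1,0],[0,0,-1.5,0],[0,0,-2,0],[0,0,-2.5,0],[0,0,-3,0],[0,0,-3.5,0],[0,0,-3.5,0]]';python3 st.py
```

```text
time: 33.7
position: [0.5945, -0.1741, 0.1101]
tool_rot: [1.747, 2.611, 0.0]
ft_force: [0.4, 1.1, -2.6]
grip_width: 0.15
[ 0.59454 -0.17415  0.11008] [ 0.44  1.09 -2.55] [-0.063 -0.014  0.014]
```

```bash
python3 -m jog '[[0,0,-0.2,0],[0,0,-0.4,0],[0,0,-0.6,0],[0,0,-0.8,0],[0,0,-1.0,0],[0,0,-1.2,0],[0,0,-1.4,0],[0,0,-1.4,0]]';python3 st.py
```

```text
time: 34.7
position: [0.5952, -0.1744, 0.1096]
tool_rot: [1.747, 2.609, 0.001]
ft_force: [-0.1, -0.3, 4.9]
grip_width: 0.15
[ 0.59519 -0.17442  0.1096 ] [-0.06 -0.29  4.88] [-0.126  0.163  0.04 ]
```

On the thread's floor at z≈0.1097. Relieve the push and turn clockwise, sinking 1 mm per 15°.

```bash
python3 -m jog '[[0,0,0.8,0],[0,0,0.7,-0.04],[0,0,0.5,-0.08],[0,0,0.3,-0.13],[0,0,0.1,-0.18],[0,0,-0.1,-0.22],[0,0,-0.2,-0.26],[0,0,-0.2,-0.26]]';python3 st.py
```

```text
time: 35.7
position: [0.5946, -0.1742, 0.1086]
tool_rot: [2.072, 2.361, 0.0]
ft_force: [0.5, -0.5, 4.4]
grip_width: 0.153
[ 0.59464 -0.17418  0.10859] [ 0.52 -0.5   4.39] [-0.085 -0.004 -0.074]
```

```bash
python3 -m jog '[[0,0,0,-0.05],[0,0,-0.2,-0.11],[0,0,-0.4,-0.16],[0,0,-0.6,-0.21],[0,0,-0.8,-0.26],[0,0,-0.8,-0.26],[0,0,-0.8,-0.26],[0,0,-0.8,-0.26]]';python3 st.py
```

```text
time: 36.7
position: [0.5942, -0.1742, 0.1078]
tool_rot: [-2.36, -2.073, 0.0]
ft_force: [-1.1, -0.1, 5.1]
grip_width: 0.15
[ 0.59421 -0.17417  0.10775] [-1.1  -0.14  5.13] [-0.045  0.254 -0.009]
```

```bash
python3 -m jog '[[-0.2,0,0.1,-0.05],[-0.4,0,-0.1,-0.11],[-0.4,0,-0.3,-0.16],[-0.4,0,-0.5,-0.21],[-0.4,0,-0.8,-0.26],[-0.4,0,-0.8,-0.26],[-0.4,0,-0.8,-0.26],[-0.4,0,-0.8,-0.26]]';python3 st.py
```

```text
time: 37.7
position: [0.5938, -0.174, 0.1069]
tool_rot: [-2.608, -1.75, 0.0]
ft_force: [-0.6, 0.2, 5.3]
grip_width: 0.15
[ 0.59382 -0.17396  0.10692] [-0.61  0.16  5.35] [-0.011  0.254 -0.019]
```

```bash
python3 -m jog '[[-0.2,0,0.1,-0.05],[-0.4,0,-0.1,-0.11],[-0.4,0,-0.3,-0.16],[-0.4,0,-0.5,-0.21],[-0.4,0,-0.8,-0.26],[-0.4,0,-0.8,-0.26],[-0.4,0,-0.8,-0.26],[-0.4,0,-0.8,-0.26]]';python3 st.py
```

```text
time: 38.7
position: [0.5936, -0.1738, 0.1058]
tool_rot: [-2.813, -1.398, 0.0]
ft_force: [0.1, 0.7, 2.0]
grip_width: 0.148
[ 0.59358 -0.17379  0.10578] [0.13 0.66 1.99] [ 0.042  0.025 -0.028]
```

```bash
python3 -m jog '[[0,0,-0.1,-0.04],[0,0,-0.2,-0.08],[0,0,-0.3,-0.12],[0,0,-0.4,-0.16],[0,0,-0.5,-0.17],[0,0,-0.6,-0.17],[0,0,-0.6,-0.17],[0,0,-0.6,-0.17]]';python3 st.py
```

```text
time: 39.7
position: [0.5938, -0.1743, 0.1056]
tool_rot: [2.922, 1.153, 0.0]
ft_force: [0.6, -1.2, 1.1]
grip_width: 0.153
[ 0.5938  -0.17429  0.10562] [ 0.57 -1.2   1.1 ] [-0.222 -0.167 -0.008]
```

Sinking has nearly stalled at 0.1056, probably flush. Press lightly and turn on to feel it tighten.

```bash
python3 -m jog '[[0,0,-0.1,-0.03],[0,0,-0.2,-0.06],[0,0,-0.3,-0.09],[0,0,-0.3,-0.12],[0,0,-0.3,-0.14],[0,0,-0.3,-0.14],[0,0,-0.3,-0.14],[0,0,-0.3,-0.14]]';python3 st.py
```

```text
time: 40.7
position: [0.5941, -0.1741, 0.1055]
tool_rot: [2.996, 0.946, 0.001]
ft_force: [1.2, -0.1, 4.4]
grip_width: 0.147
[ 0.59411 -0.17408  0.10553] [ 1.16 -0.15  4.44] [-0.064 -0.093  0.024]
```

```bash
python3 -m jog '[[0,0,0,-0.02],[0,0,0,-0.04],[0,0,0,-0.06],[0,0,0,-0.08],[0,0,0,-0.08],[0,0,0,-0.08],[0,0,0,-0.08],[0,0,0,-0.08]]';python3 st.py
python3 - <<'E'
from h import *
snap('side','s6');snap('wrist','w6')
a=cv2.imread('pics/s6.png')[110:180,205:295];b=cv2.imread('pics/w6.png')[150:310,170:340]
cv2.imwrite('pics/c6.png',np.hstack([cv2.resize(a,(400,400),interpolation=2),cv2.resize(b,(400,400),interpolation=2)]))
E
```

```text
time: 41.7
position: [0.5944, -0.174, 0.1055]
tool_rot: [3.031, 0.825, 0.002]
ft_force: [1.9, 0.4, 4.3]
grip_width: 0.154
[ 0.59435 -0.17399  0.10552] [1.92 0.44 4.28] [ 0.002 -0.239  0.044]
```

View pics/c6.png

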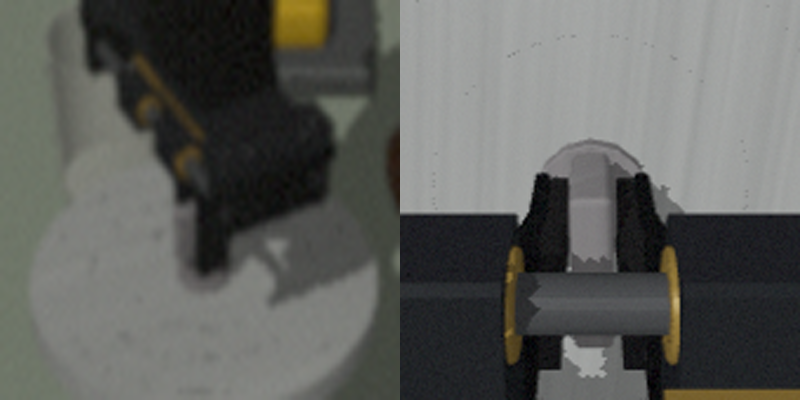

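Flange lies on the wheel, z stalled with 83° turned and resistance beginning. Relieve, release, then rise.

```bash
python3 -m jog '[[0,0,0.2,0],[0,0,0.3,0],[0,0,0.3,0],[0,0,0.3,0],[0,0,0.3,0],[0,0,0.3,0],[0,0,0.3,0],[0,0,0.3,0]]' - 20;python3 st.py
python3 -m jog '[[0,0,0,0],[0,0,0,0],[0,0,0,0],[0,0,0,0],[0,0,0,0],[0,0,0,0],[0,0,0,0],[0,0,0,0]]' 0.3
```

```text
time: 42.8
position: [0.5942, -0.174, 0.1055]
tool_rot: [3.031, 0.826, 0.001]
ft_force: [5.8, 0.3, 2.4]
grip_width: 0.161
[ 0.59419 -0.17397  0.10554] [5.79 0.3  2.4 ] [ 0.049 -1.074  0.055]
time: 43.8
position: [0.5937, -0.1741, 0.1055]
tool_rot: [3.031, 0.826, -0.0]
ft_force: [-0.7, -0.4, 1.0]
grip_width: 0.648
```

```bash
python3 -m jog '[[0,0,4,0],[0,0,14,0],[0,0,28,0],[0,0,42,0],[0,0,58,0],[0,0,72,0],[0,0,82,0],[0,0,85,0]]'
python3 - <<'E'
from h import *
snap('wrist','w7');snap('side','s7');s=get_state();print(s['position'],s['ft_force'])
for h in(.095,.1,.137):print(h,proj('w7',(.5943,-.174,h)),proj('s7',(.5943,-.174,h)))
a=cv2.imread('pics/s7.png')[110:190,205:305];b=cv2.imread('pics/w7.png')[120:270,170:340]
cv2.imwrite('pics/c7.png',np.hstack([cv2.resize(a,(400,320),interpolation=2),cv2.resize(b,(400,320),interpolation=2)]))
E
```

```text
time: 44.8
position: [0.594, -0.1742, 0.1913]
tool_rot: [3.031, 0.826, 0.001]
ft_force: [0.6, 0.2, -0.3]
grip_width: 0.654
[ 0.59374626 -0.17410309  0.19056226] [ 0.1948827   0.17759777 -0.58531824]
0.095 [251.06857006 189.50562744] [250.7867589  157.33577138]
0.1 [251.069813   191.05120644] [250.75722812 155.86441534]
0.137 [251.08061056 204.47778365] [250.53301467 144.69309535]
```

View pics/c7.png

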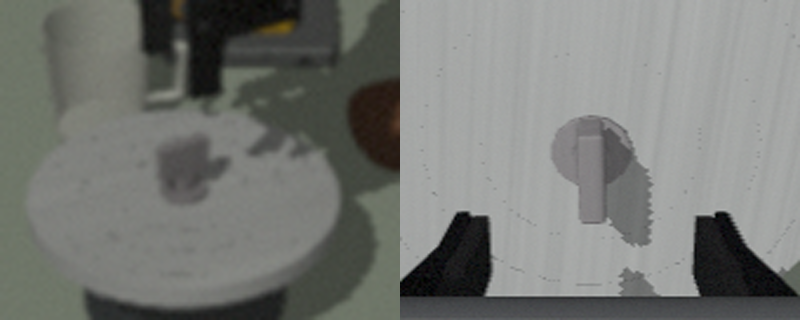

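Side: screw upright, flange on the wheel (wing top at row ≈144, predicted 144.7 for home). Wrist: flange concentric, wing aligned with the open jaws, nothing touched. Handing in.

```bash
python3 -c "
from bench import *
print(close_job())"
```

```text
the job is handed in; nothing more can be done
None
```

The wing screw is out of the stand and screwed into the potter's wheel. It stands upright and released, with its flange on the wheel. I handed the job in after about 45 s of the 72 s allowed.

**How it went**
- **Finding the entry:** I lowered the screw until its ridges met the lands, then searched clockwise in roughly 9° steps. The first apparent entry was false: it met 6.5 N about 1 mm down. I backed off, felt the well's walls to re-centre, and the real entry came about 15° further on.
- **Screwing in:** From the thread's floor I turned it about 83° clockwise. The fingers sank about 4.2 mm, within the expected 4 to 5 mm, and the height then held at 0.1055 m through the last turning. That stall is my main sign that it is flush.
- **Forces:** The highest push I read was about 9 N including the screw's weight. I only read forces at the end of each one-second move, so brief peaks in between were not seen.

**Last checks**
- The side view puts the wing's top within about 1 pixel of its home height, which is only good to about 3 mm.
- The wrist view shows the wing still square to the open jaws, with nothing touched.

**Points that disagreed or stayed open**
- **Tightness:** I felt only slight resistance at the end (about 0.05 N m), so it is flush but perhaps not firmly tight.
- **Well centre:** The walls put it about 2.5 mm in y from the camera estimate.
- **Land height:** It read about 1 mm lower during the search, so the screw may have slipped slightly in the grip.
- **Easing the grip:** It briefly showed 6 N sideways, which was gone after release.
- **Other objects:** The arm never went near the bowls or jug. I saw the pin still in the stand after the lift, but took no full-scene picture at the end.

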